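Find the empty tape bin and tip its flap open

TASK

Three of the four flaps in the top of the plywood tape store sit on full bins and will not budge; one covers an empty bin and rocks when its robot-side end is pressed. Press the flaps gently with the fingertips to find the one that rocks, and push that one down until it stands fully open, then take the hand away and leave it open. Do not pick up, shift or knock over any of the things standing around or on the store.

Things in the scene. Friction and masses are not known exactly. Their poses are not given: they have to be found in the camera images.
- unit: Plywood tape store fixed on the table, 245 mm deep (x), 432 mm wide (y), flat top 110 mm up. Origin at table height, front face at x -110 mm, back at +135 mm; x points away from the robot, z up. Four identical flaps lie flush in its top, in a row along y, 104 mm apart, over bins 126 mm (x) by 88 mm (y), 100 mm deep. Three bins are full to the flap; one, unseen and different each time, is empty.
- axle_a (a point): Fixed point on the store's top, mid-width over the axle (along y, small steel plates beside it) of the leftmost (as the robot sees it) flap. Axes as the store's. The closed flap is an 8 mm board, 83 mm wide, reaching 90 mm from here towards the robot (-x; long end, with a flat 26 mm round inlay to press, centred 68 mm from here) and 30 mm the other way (short end).
- axle_b (a point): Fixed point on the store's top, mid-width over the axle (along y, small steel plates beside it) of the second from the left flap. Axes as the store's. The closed flap is an 8 mm board, 83 mm wide, reaching 90 mm from here towards the robot (-x; long end, with a flat 26 mm round inlay to press, centred 68 mm from here) and 30 mm the other way (short end).
- axle_c (a point): Fixed point on the store's top, mid-width over the axle (along y, small steel plates beside it) of the second from the right flap. Axes as the store's. The closed flap is an 8 mm board, 83 mm wide, reaching 90 mm from here towards the robot (-x; long end, with a flat 26 mm round inlay to press, centred 68 mm from here) and 30 mm the other way (short end).
- axle_d (a point): Fixed point on the store's top, mid-width over the axle (along y, small steel plates beside it) of the rightmost flap. Axes as the store's. The closed flap is an 8 mm board, 83 mm wide, reaching 90 mm from here towards the robot (-x; long end, with a flat 26 mm round inlay to press, centred 68 mm from here) and 30 mm the other way (short end).
- flap_a (a joint): Tilt of the leftmost (as the robot sees it) flap in rad: 0 closed, flush (all start so), growing as its long end sinks into the bin and its short end rises, to a stop at 1.1. Over the empty bin it yields to 1 to 2 N at the inlay and stays at the tilt it is left at; over a full bin it stops within 0.03. It never tilts the other way.
- flap_b (a joint): Tilt of the second from the left flap in rad: 0 closed, flush (all start so), growing as its long end sinks into the bin and its short end rises, to a stop at 1.1. Over the empty bin it yields to 1 to 2 N at the inlay and stays at the tilt it is left at; over a full bin it stops within 0.03. It never tilts the other way.
- flap_c (a joint): Tilt of the second from the right flap in rad: 0 closed, flush (all start so), growing as its long end sinks into the bin and its short end rises, to a stop at 1.1. Over the empty bin it yields to 1 to 2 N at the inlay and stays at the tilt it is left at; over a full bin it stops within 0.03. It never tilts the other way.
- flap_d (a joint): Tilt of the rightmost flap in rad: 0 closed, flush (all start so), growing as its long end sinks into the bin and its short end rises, to a stop at 1.1. Over the empty bin it yields to 1 to 2 N at the inlay and stays at the tilt it is left at; over a full bin it stops within 0.03. It never tilts the other way.
- case_up: Loose tape case standing on its long edge on the store's top, behind the flaps: 109 x 17 mm, 70 mm tall. Origin: centre of its underside.
- stickers: Loose small roll of stickers on the store's front rim: 34 mm across, 20 mm tall. Origin: centre of its underside.
- case_flat: Loose tape case lying on the table in front of the store: 109 x 70 mm, 17 mm thick. Origin: centre of its underside.
- case_pair: Two tape cases stuck in a pile, loose on the table to the left of the store: 112 x 74 mm, 34 mm high. Origin: centre of its underside.
- pen_pot: Loose round steel pot of pens on the table beside the left end of the store: 72 mm across, 85 mm tall, pens to 140 mm. Origin: centre of its underside.
- tape_roll: Loose roll of parcel tape lying on the table to the right of the store: 104 mm across, 48 mm tall. Origin: centre of its underside.
- mug: Loose white mug on the table to the right front of the store: 80 mm across plus handle, 90 mm tall. Origin: centre of its underside.

How it is judged:
By the outcome, as a careful person would: the job done as asked, in the order asked, and still so for the second after the job is handed in, with the robot touching nothing.
It also fails if it takes over 48 s, if anything falls off the work surface, if the arm or the gripper's body presses on something with over 40 N, if the wrist force passes 120 N, or if a joint passes its speed limit or range.

ROBOT

A 7-joint arm with a two-finger parallel gripper is mounted at the origin on the work surface. World frame = base frame: x ahead of the robot, y to its left, z up, the work surface at z = 0. Lengths are in m, angles in rad, forces in N, time in s.
With the tool pointing down it reaches from about 0.425 to 0.825 m from the base axis. Payload 3.6 kg.
Tool frame: the origin (TCP) lies on the mounting face of the last link; the fingertips stand 173 mm ahead of it and the grasp point (between the pads) lies 155 mm ahead of it; z points along the fingers, y is the direction in which the jaws open and shut (so a half turn about z gives the same grasp; the last joint's range is limited). The gripper opens to 85 mm and grips with 20 to 120 N. Pads are 22 mm wide; open, the fingers measure 114 mm over their backs; the gripper's body (76 mm by 85 mm) begins 54 mm behind the grasp point. The pads swing forward as they close: fully open they stand 13 mm farther back than shut.
Start: joints at [-1.234, 0.615, -0.013, 1.423, 0.008, 1.103, -0.04], TCP at [0.231, 0.607, 0.405] pointing down, gripper open.
Joint ranges: [-3.12, 3.12], [-0.3, 2.06], [-1.34, 1.32], [0.26, 2.42], [-1.36, 4.5], [0.01, 1.98], [-2.84, 2.84]. Speed limits (rad/s): [2.79, 2.79, 3.14, 3.14, 3.14, 3.14, 3.14].

INTERFACE

Orientations are given as a unit quaternion [w, x, y, z].
In Python, from plant import get_obs, camera, job_done gives the robot as it stands.
- The arm moves only by the tool play_rows, never from a script. Its argument "moves" is a list of rows, each a list of 7 numbers: the shift along the tool's x, y, z in units of 40 mm (1.0 is 40 mm), then the turn, a rotation vector about the tool's x, y, z in units of 6 degrees (1.0 is 6 degrees), then the closure, from 0 (fully open) to 1 (shut). A call has 1 to 8 rows; each row is the pose to reach, as a shift and turn from the pose commanded when the call began, along the tool's axes at that moment; what a row does not reach only later rows make up. A row lasts 1/12 s, in which the tool goes at most 41.7 mm and 7.16 degrees, less where a joint would pass 70% of its speed; a pose out of reach is approached as far as the arm can. A call with a gripper value outside its range is refused whole. The fingers move at their own pace and stop on an object; "squeeze" is the grip in N (left out, the last holds). Time passes only in rows, so rows that repeat a pose let the fingers close. It gives the time, the measured TCP pose, the force and the opening at its end, in the units of the state.
- get_obs(): the state, without advancing time (a new reading comes with each control period).
- camera(name): name is "scene" or "top" or "wrist"; returns a dict with "pixels" (400x640x3 uint8, red, green, blue), "vfov" (degrees; the focal length in pixels is half the picture's height over the tangent of half this angle, whatever the lens; pixels are square), "cx", "cy" (the principal point, pixels), "D" ([k1, k2, p1, p2, k3] as OpenCV has them; the pictures are not rectified), "pose" (4x4, takes a point from camera to world coordinates); the wrist camera has in their place "tool_from_camera" (4x4, takes a point from camera to tool coordinates, whose origin is the TCP and whose axes are the flange's). Camera axes: x right, y down, z forward; pixel columns grow to the right and rows downward; lengths in m; the calibration is good to about 2 mm. A picture is of the moment at which its call begins: read the wrist's pose just before it. There is no depth.
- job_done(): hands the job in, once; it reports no verdict.
The state is a dict: "time_s": time; "joint_positions": joint angles; "joint_vel": joint speeds; "effort": joint torques, N m; "eef_pos": TCP position; "eef_rot": TCP orientation; "force": force on the tool from outside, world axes, zero at the start; "ft_torque": the same for the moment, N m; "opening": opening from 0.0 (shut) to 1.0 (fully open).
Only numpy, scipy, OpenCV 4.12 (cv2) and the standard library are available. Lean on these libraries where they do the work, as an engineer would, in place of code of your own. Each camera call takes 0.05 s, during which the arm holds its last target.

## Working session

There is one attempt and no reset: what is moved stays moved. The work goes in short steps, Python scripts to look and compute and a tool call to move; the robot and the scene stay as the last step left them, time stands still between calls to the robot, and variables do not carry over. Pictures are saved under pics/ and viewed, and the job is handed in when it is done.

Besides the shell and the picture viewer there is one more tool, called after "Request:" as a command line: name --pt "numbers of a row" for each row, then --argument value for the rest. play_rows: Moves the arm, as the interface text tells. Its arguments: {"type":"object","properties":{"moves":{"type":"array","items":{"type":"array","items":{"type":"number"}}},"squeeze":{"type":"number"}},"required":["moves"]}

```bash
mkdir -p pics; ls; python3 - <<'E'
from plant import get_obs,camera
import cv2,numpy as np
o=get_obs();print(o)
for n in ["scene","top","wrist"]:
    c=camera(n);cv2.imwrite(f"pics/{n}0.png",c["pixels"][:,:,::-1])
    print(n,{k:(v.tolist() if hasattr(v,'tolist') else v) for k,v in c.items() if k!="pixels"})
E
```

```text
pics
{'time_s': 0.0, 'joint_positions': array([-1.23347705,  0.6159145 , -0.01263065,  1.42494143,  0.00811149,
        1.10336775, -0.0404086 ]), 'joint_vel': array([-0.00118829,  0.00147121, -0.00019054,  0.00190014,  0.00048231,
       -0.00226202,  0.00267138]), 'effort': array([ 1.78052701e-04, -4.69221890e+01,  2.58472720e-01, -1.71030647e+01,
        9.70083667e-03,  9.52424132e-03, -1.62327086e-05]), 'eef_pos': array([0.2311644 , 0.60715552, 0.40352649]), 'eef_rot': array([-2.13930445e-04,  1.80870955e-01,  9.83505990e-01, -1.27249168e-03]), 'force': array([-0.245326  , -0.22658387,  0.40280142]), 'ft_torque': array([-0.01429454,  0.01914276, -0.03839635]), 'opening': 0.9986691047843307}
scene {'vfov': 52.69500952045727, 'cx': 319.26886890540993, 'cy': 197.3268480245151, 'D': [-0.06797655873589739, 0.0, 0.0, 0.0, 0.0], 'pose': [[-0.8007971304673848, 0.5086613268058977, -0.3162081758071193, 0.832810817702488], [0.5989327174920329, 0.6784317276824553, -0.4254526892515869, 0.40628055778481204], [-0.0018856703877079938, -0.5300887147316592, -0.8479400914930999, 0.8604245076842131
[... 194 characters left out ...]
923754316977708, 0.12074696258429286, 0.42355433953201155], [-0.9995691884280415, 0.022626505981422414, -0.0186943513494993, 0.013645714944826411], [0.015819733119617048, -0.12115710375267, -0.992507275668188, 1.1576496937880176], [0.0, 0.0, 0.0, 1.0]]}
wrist {'vfov': 66.89671726632903, 'cx': 319.9481978605756, 'cy': 198.16017824139465, 'D': [-0.02279029619532981, 0.0, 0.0, 0.0, 0.0], 'tool_from_camera': [[-0.00023496619793365953, -0.955552008247444, -0.2948224963010104, 0.07464526758488094], [0.9999989620788555, 0.00019456487279102512, -0.001427580372148904, -0.0007863756375535713], [0.0014214893930301906, -0.2948225257316404, 0.9555509707436435, 0.03202706887539414], [0.0, 0.0, 0.0, 1.0]]}
```

View pics/scene0.png

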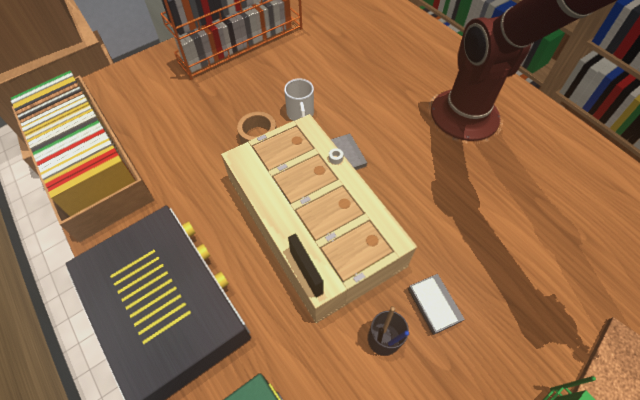

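View pics/top0.png

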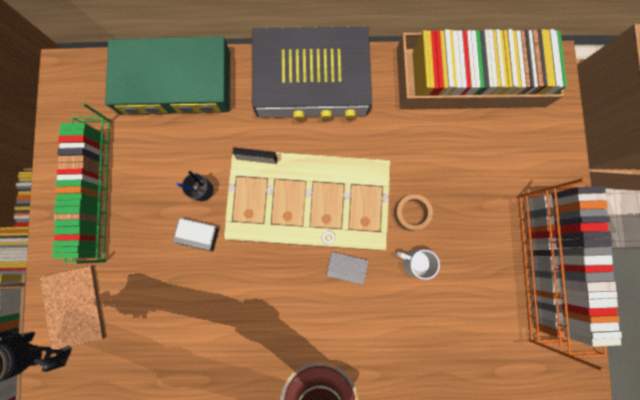

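View pics/wrist0.png

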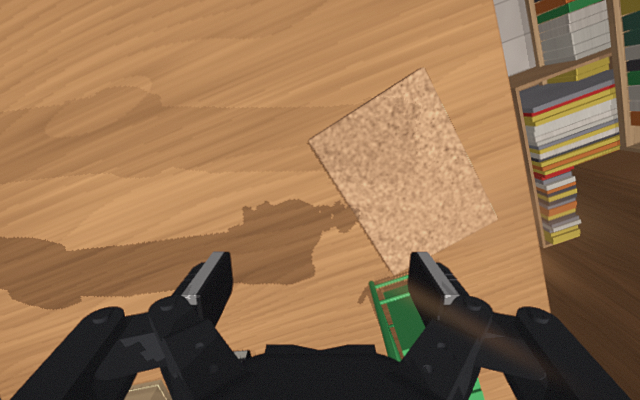

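The scene and top views both show the store with its four flaps. In the top view the store spans about columns 226–390 and rows 150–248. case_up is at (255,155), the stickers at (328,237), the pot at (197,186) and the mug at (423,263). I'll enlarge both views to read the pixels more closely.

```bash
python3 - <<'E'
import cv2
a=cv2.imread("pics/top0.png")[140:260,215:400]; cv2.imwrite("pics/topc.png",cv2.resize(a,None,fx=4.3,fy=4.3,interpolation=cv2.INTER_CUBIC))
a=cv2.imread("pics/scene0.png")[105:325,215:420]; cv2.imwrite("pics/scenec.png",cv2.resize(a,None,fx=2.7,fy=2.7,interpolation=cv2.INTER_CUBIC))
E
```

```text
(no output)
```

View pics/topc.png

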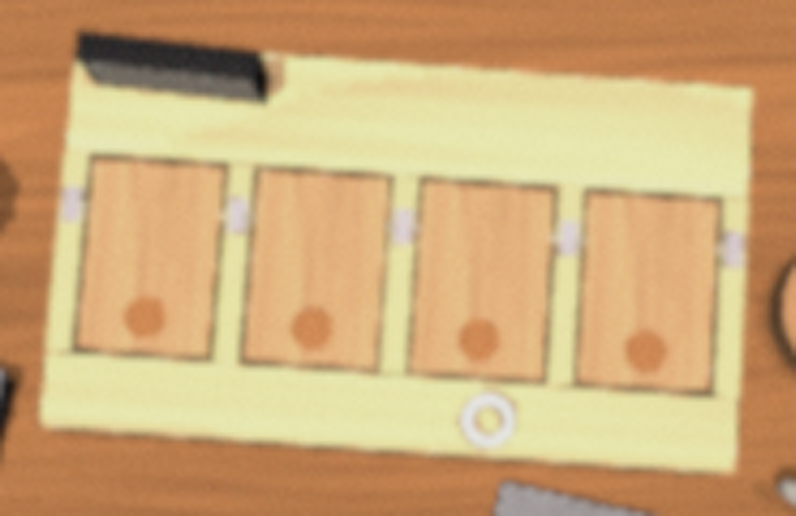

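View pics/scenec.png

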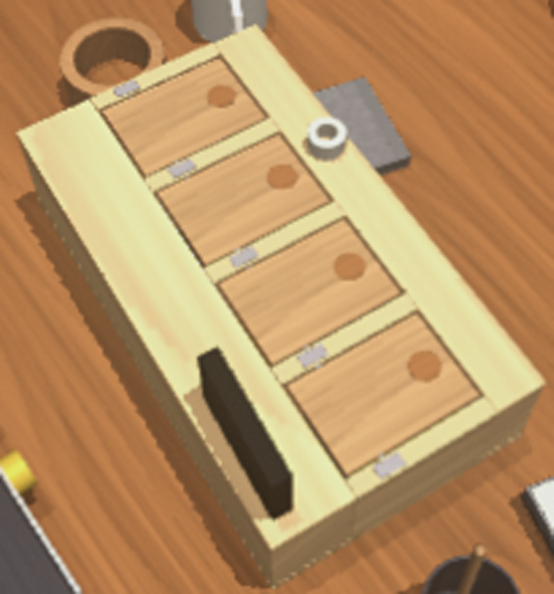

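```bash
cat > h.py <<'E'
import numpy as np,cv2,math
from plant import get_obs,camera
def cam(c):
    f=200/math.tan(math.radians(c["vfov"]/2));return np.array([[f,0,c["cx"]],[0,f,c["cy"]],[0,0,1]]),np.array(c["D"])
def ray(c,uv,pose=None):
    K,D=cam(c);P=np.array(c["pose"] if pose is None else pose)
    p=cv2.undistortPoints(np.array(uv,float).reshape(-1,1,2),K,D).reshape(-1,2)
    d=np.c_[p,np.ones(len(p))]@P[:3,:3].T
    return P[:3,3],d/np.linalg.norm(d,axis=1)[:,None]
def plane(c,uv,z,pose=None):
    o,d=ray(c,uv,pose);return o+d*((z-o[2])/d[:,2])[:,None]
def tri(c1,u1,c2,u2):
    o1,d1=ray(c1,u1);o2,d2=ray(c2,u2);out=[]
    for a,b in zip(d1,d2):
        s=np.linalg.lstsq(np.c_[a,-b],o2-o1,rcond=None)[0]
        p,q=o1+a*s[0],o2+b*s[1];out.append(np.r_[(p+q)/2,np.linalg.norm(p-q)])
    return np.array(out)
E
cat > m.py <<'E'
from h import *
np.set_printoptions(precision=4,suppress=True)
t=camera("top");s=camera("scene")
T=np.array([(145,318),(312,327),(480,340),(646,351),(72,204),(237,215),(403,227),(568,238),(734,248)])/4.3+[215,140]-.4
S=np.array([(425,366),(349,266),(283,177),(222,97),(389,466),(313,356),(244,257),(182,168),(127,89)])/2.7+[215,105]-.3
X=tri(t,T,s,S);print(X)
Xt=plane(t,T,.11);Xs=plane(s,S,.11);print(Xt-Xs)
# model fit
loc=[(-.068,y) for y in (.156,.052,-.052,-.104-.052)]+[(0,y) for y in (.208,.104,0,-.104,-.208)]
L=np.array(loc)
for Q in (X,Xt,Xs):
    A=L-L.mean(0);B=Q[:,:2]-Q[:,:2].mean(0)
    th=math.atan2((A[:,0]*B[:,1]-A[:,1]*B[:,0]).sum(),(A*B).sum())
    R=np.array([[math.cos(th),-math.sin(th)],[math.sin(th),math.cos(th)]])
    o=Q[:,:2].mean(0)-R@L.mean(0);print("th",math.degrees(th),o,np.abs(L@R.T+o-Q[:,:2]).max())
    print((L@R.T+o)[:4])
k=plane(t,[(328,238),(255,152),(197,187),(423,264),(413,212),(348,268),(196,234)],.05);print(k)
st=plane(t,[np.array((488,420))/4.3+[215,140]],.13);print("stick",st)
ct=plane(t,np.array([(78,33),(275,56),(266,102),(100,82)])/4.3+[215,140],.18);print(ct)
E
python3 m.py
```

```text
[[ 0.5273  0.178   0.1078  0.0006]
 [ 0.519   0.0741  0.11    0.0004]
 [ 0.5082 -0.0298  0.1081  0.0007]
 [ 0.4989 -0.1333  0.1078  0.0007]
 [ 0.6004  0.2235  0.1073  0.001 ]
 [ 0.5908  0.1201  0.1085  0.0006]
 [ 0.5809  0.016   0.1086  0.0009]
 [ 0.5716 -0.0873  0.1099  0.0011]
 [ 0.5623 -0.1912  0.1093  0.0005]]
[[-0.0015 -0.0005  0.    ]
 [-0.0003  0.0003  0.    ]
 [-0.0005 -0.0016  0.    ]
 [-0.0006 -0.0018  0.    ]
 [-0.002  -0.0004  0.    ]
 [-0.0011 -0.0003  0.    ]
 [-0.0013 -0.0001  0.    ]
 [-0.0009  0.0007  0.    ]
 [ 0.0001 -0.0008  0.    ]]
th -5.257420735085271 [0.5811 0.0161] 0.0007871953281107791
[[ 0.5277  0.1777]
 [ 0.5182  0.0742]
 [ 0.5087 -0.0294]
 [ 0.4991 -0.133 ]]
th -5.159525391202103 [0.5809 0.0162] 0.001022258175370938
[[ 0.5272  0.1777]
 [ 0.5178  0.0741]
 [ 0.5085 -0.0294]
 [ 0.4991 -0.133 ]]
th -5.394146041840974 [0.5818 0.0166] 0.0009012925857067866
[[ 0.5287  0.1783]
 [ 0.5189  0.0748]
 [ 0.5092 -0.0288]
 [ 0.4994 -0.1323]]
[[ 0.4586 -0.036   0.05  ]
 [ 0.7105  0.1675  0.05  ]
 [ 0.6121  0.3332  0.05  ]
 [ 0.3791 -0.3007  0.05  ]
 [ 0.5263 -0.2803  0.05  ]
 [ 0.3737 -0.0895  0.05  ]
 [ 0.4785  0.3344  0.05  ]]
stick [[ 0.4568 -0.0337  0.13  ]]
[[0.6893 0.205  0.18  ]
 [0.6728 0.0886 0.18  ]
 [0.6452 0.0943 0.18  ]
 [0.6594 0.192  0.18  ]]
```

The two views agree to about 1 mm. The store's yaw is −5.26°, its top is about 0.109 m up, and the inlays are located. I'll move above flap A with the fingers shut.

Request:
play_rows --pt "-0.8 -0.55 0 0 0 -0.3 1" --pt "-1.6 -1.1 0 0 0 -0.6 1" --pt "-2.4 -1.65 0 0 0 -0.9 1" --pt "-3.2 -2.2 0 0 0 -1.2 1" --pt "-4.0 -2.75 0 0 0 -1.6 1" --pt "-4.8 -3.3 0 0 0 -2 1" --pt "-5.6 -3.85 0 0 0 -2.3 1" --pt "-6.4 -4.4 0 0 0 -2.6 1" --squeeze 20

```text
time_s: 0.92
eef_pos: [0.4087, 0.3501, 0.4048]
eef_rot: [0.0, 0.045, 0.999, 0.0]
force: [1.1, -0.8, -0.3]
opening: -0.001
```

```bash
cat > d.py <<'E'
import sys
from h import *
from scipy.spatial.transform import Rotation as Ro
np.set_printoptions(precision=4,suppress=True)
o=get_obs();q=o["eef_rot"];R=Ro.from_quat([q[1],q[2],q[3],q[0]])
th=math.radians(-5.26);ex=np.array([math.cos(th),math.sin(th),0]);ey=np.array([-ex[1],ex[0],0])
Rd=Ro.from_matrix(np.c_[-ex,ey,[0,0,-1]])
O=np.array([.5812,.0162,.1095])
f=o["force"];print("t",o["time_s"],"pos",o["eef_pos"],"F",f,"tq",o["ft_torque"],"op",o["opening"])
tip=o["eef_pos"]+R.as_matrix()@[0,0,.173]
print("tip in store (x,y,z above top)",(tip-O)@np.c_[ex,ey,[0,0,1]])
if len(sys.argv)>3:
    x,y,z=map(float,sys.argv[1:4]) # desired tip, store coords rel top
    P=O+ex*x+ey*y+np.array([0,0,z]);tcp=P+np.array([0,0,.173])
    print("tcp goal",tcp,"move",R.inv().apply(tcp-o["eef_pos"])/.04,"turn",np.degrees((R.inv()*Rd).as_rotvec())/6)
E
python3 d.py -.068 .156 .07
```

```text
t 0.9167 pos [0.4087 0.3501 0.4048] F [ 1.0871 -0.808  -0.3176] tq [-0.0502 -0.0637  0.0274] op -0.000801896417725561
tip in store (x,y,z above top) [-0.2024  0.3167  0.1223]
tcp goal [0.5278 0.1778 0.3525] move [-3.352  -4.0243  1.3081] turn [0.0005 0.0016 0.019 ]
```

Request:
play_rows --pt "-0.6 -0.7 0.1 0 0 0 1" --pt "-1.2 -1.4 0.3 0 0 0 1" --pt "-1.8 -2.1 0.5 0 0 0 1" --pt "-2.3 -2.8 0.8 0 0 0 1" --pt "-2.8 -3.4 1.0 0 0 0 1" --pt "-3.2 -3.8 1.2 0 0 0 1" --pt "-3.35 -4.02 1.3 0 0 0 1" --pt "-3.35 -4.02 1.3 0 0 0 1"

```text
time_s: 1.58
eef_pos: [0.5277, 0.1765, 0.3517]
eef_rot: [-0.001, 0.049, 0.999, -0.001]
force: [-0.2, 0.7, -0.4]
opening: 0.003
```

```bash
python3 d.py -.068 .156 .02; python3 - <<'E'
from h import *
c=camera("wrist");cv2.imwrite("pics/w1.png",c["pixels"][:,:,::-1])
E
```

```text
t 1.5833 pos [0.5277 0.1765 0.3517] F [-0.2114  0.6678 -0.3712] tq [-0.0405  0.0023 -0.0144] op 0.0028906553818821962
tip in store (x,y,z above top) [-0.0682  0.1542  0.0692]
tcp goal [0.5278 0.1778 0.3025] move [-0.0015  0.0362  1.2289] turn [-0.0252 -0.0111 -0.0501]
```

View pics/w1.png

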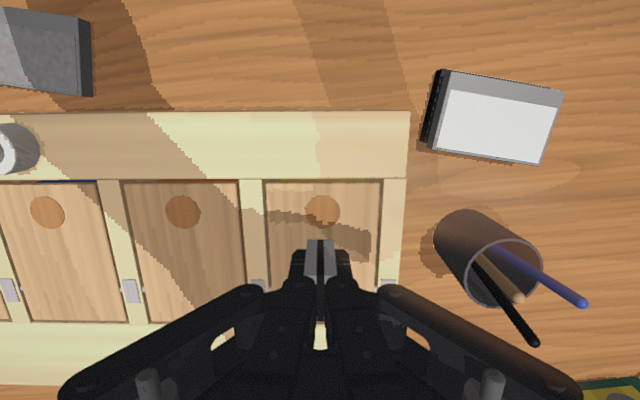

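The wrist view has the robot side at the top. Inlay A is at (322,210), with the shut fingertips at (320,245) lined up with it sideways. I'll go down.

Request:
play_rows --pt "0 0.03 0.3 0 0 0 1" --pt "0 0.03 0.6 0 0 0 1" --pt "0 0.03 0.9 0 0 0 1" --pt "0 0.03 1.2 0 0 0 1" --pt "0 0.03 1.4 0 0 0 1" --pt "0 0.03 1.5 0 0 0 1" --pt "0 0.03 1.5 0 0 0 1" --pt "0 0.03 1.5 0 0 0 1"

```text
time_s: 2.3
eef_pos: [0.5266, 0.1816, 0.2932]
eef_rot: [0.0, 0.045, 0.999, 0.0]
force: [0.5, 0.1, -0.0]
opening: -0.002
```

```bash
python3 d.py -.068 .156 0; python3 - <<'E'
from h import *
c=camera("wrist");cv2.imwrite("pics/w2.png",c["pixels"][100:300,180:460,::-1])
E
```

```text
t 2.3 pos [0.5266 0.1816 0.2932] F [ 0.4647  0.0645 -0.0197] tq [ 0.033  -0.0667 -0.0335] op -0.00216529570746799
tip in store (x,y,z above top) [-0.0695  0.1599  0.0107]
tcp goal [0.5278 0.1778 0.2825] move [-0.0392 -0.0937  0.2665] turn [0.007  0.0035 0.0166]
```

View pics/w2.png

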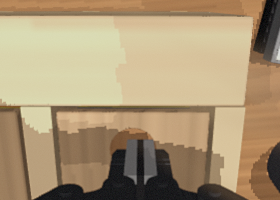

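Request:
play_rows --pt "-0.04 -0.09 0.08 0 0 0 1" --pt "-0.04 -0.09 0.16 0 0 0 1" --pt "-0.04 -0.09 0.22 0 0 0 1" --pt "-0.04 -0.09 0.26 0 0 0 1" --pt "-0.04 -0.09 0.3 0 0 0 1" --pt "-0.04 -0.09 0.33 0 0 0 1" --pt "-0.04 -0.09 0.33 0 0 0 1"

```text
time_s: 2.93
eef_pos: [0.528, 0.1765, 0.2828]
eef_rot: [0.0, 0.046, 0.999, -0.0]
force: [-5.3, -2.6, 19.9]
opening: 0.0
```

```bash
python3 d.py -.068 .156 -.005
```

```text
t 2.9333 pos [0.528  0.1765 0.2828] F [-5.3123 -2.5697 19.9202] tq [-0.6721  1.1756  0.0075] op 0.00047871537443926594
tip in store (x,y,z above top) [-0.0675  0.1547  0.0003]
tcp goal [0.5278 0.1778 0.2775] move [0.0094 0.0304 0.1317] turn [-0.0028  0.0094 -0.0029]
```

Flap A did not give: 20 N at z = 0, so its bin is full. On to B, pressing a little less.

Request:
play_rows --pt "0 0 -0.6 0 0 0 1" --pt "0 -0.5 -0.7 0 0 0 1" --pt "0 -1.3 -0.7 0 0 0 1" --pt "0 -2.1 -0.7 0 0 0 1" --pt "0 -2.5 -0.6 0 0 0 1" --pt "0 -2.6 -0.4 0 0 0 1" --pt "0 -2.6 -0.3 0 0 0 1" --pt "0 -2.6 -0.3 0 0 0 1"

```text
time_s: 3.6
eef_pos: [0.5182, 0.0747, 0.2902]
eef_rot: [-0.001, 0.045, 0.999, 0.0]
force: [-0.4, 0.1, -0.3]
opening: 0.003
```

```bash
python3 d.py -.068 .052 -.003
```

```text
t 3.6 pos [0.5182 0.0747 0.2902] F [-0.3954  0.0857 -0.2976] tq [ 0.0382  0.0321 -0.033 ] op 0.0026806988427958266
tip in store (x,y,z above top) [-0.0686  0.0526  0.0077]
tcp goal [0.5183 0.0742 0.2795] move [-0.004  -0.0121  0.2685] turn [ 0.008  -0.0239  0.0164]
```

Request:
play_rows --pt "0 0 0.06 0 0 0 1" --pt "0 0 0.12 0 0 0 1" --pt "0 0 0.16 0 0 0 1" --pt "0 0 0.2 0 0 0 1" --pt "0 0 0.24 0 0 0 1" --pt "0 0 0.26 0 0 0 1" --pt "0 0 0.26 0 0 0 1"

```text
time_s: 4.18
eef_pos: [0.5184, 0.0743, 0.2828]
eef_rot: [0.0, 0.045, 0.999, 0.0]
force: [-3.2, 0.5, 11.7]
opening: 0.001
```

```bash
python3 d.py -.068 .052 -.003
```

```text
t 4.1833 pos [0.5184 0.0743 0.2828] F [-3.1744  0.4964 11.7284] tq [0.0653 0.7259 0.0067] op 0.0010795601163978443
tip in store (x,y,z above top) [-0.0677  0.0523  0.0003]
tcp goal [0.5183 0.0742 0.2795] move [ 0.0046 -0.0033  0.0834] turn [0.0094 0.0062 0.0125]
```

Flap B is also firm at 11.7 N and z = 0. Now C.

Request:
play_rows --pt "0 0 -0.6 0 0 0 1" --pt "0 -0.5 -0.7 0 0 0 1" --pt "0 -1.3 -0.7 0 0 0 1" --pt "0 -2.1 -0.7 0 0 0 1" --pt "0 -2.5 -0.6 0 0 0 1" --pt "0 -2.6 -0.4 0 0 0 1" --pt "0 -2.6 -0.26 0 0 0 1" --pt "0 -2.6 -0.26 0 0 0 1"

```text
time_s: 4.85
eef_pos: [0.5087, -0.0287, 0.29]
eef_rot: [-0.001, 0.045, 0.999, 0.001]
force: [-0.5, 1.2, -1.0]
opening: -0.001
```

Request:
play_rows --pt "0 0 0.06 0 0 0 1" --pt "0 0 0.12 0 0 0 1" --pt "0 0 0.16 0 0 0 1" --pt "0 0 0.2 0 0 0 1" --pt "0 0 0.24 0 0 0 1" --pt "0 0 0.26 0 0 0 1" --pt "0 0 0.26 0 0 0 1"

```text
time_s: 5.43
eef_pos: [0.509, -0.0293, 0.2828]
eef_rot: [0.0, 0.045, 0.999, 0.0]
force: [-3.3, 1.3, 12.2]
opening: -0.001
```

```bash
python3 d.py -.068 -.052 -.003
```

```text
t 5.4333 pos [ 0.509  -0.0293  0.2828] F [-3.317   1.3136 12.1525] tq [ 0.3048  0.7227 -0.0311] op -0.0009410213204834377
tip in store (x,y,z above top) [-0.0676 -0.0517  0.0003]
tcp goal [ 0.5087 -0.0293  0.2795] move [ 0.0079 -0.003   0.0822] turn [0.0075 0.0063 0.012 ]
```

C is firm too. Now D.

Request:
play_rows --pt "0 0 -0.6 0 0 0 1" --pt "0 -0.5 -0.7 0 0 0 1" --pt "0 -1.3 -0.7 0 0 0 1" --pt "0 -2.1 -0.7 0 0 0 1" --pt "0 -2.5 -0.6 0 0 0 1" --pt "0 -2.6 -0.4 0 0 0 1" --pt "0 -2.6 -0.26 0 0 0 1" --pt "0 -2.6 -0.26 0 0 0 1"

```text
time_s: 6.1
eef_pos: [0.4992, -0.1321, 0.29]
eef_rot: [-0.002, 0.045, 0.999, 0.001]
force: [0.2, -0.3, 0.1]
opening: -0.004
```

Request:
play_rows --pt "0 0 0.06 0 0 0 1" --pt "0 0 0.12 0 0 0 1" --pt "0 0 0.16 0 0 0 1" --pt "0 0 0.2 0 0 0 1" --pt "0 0 0.24 0 0 0 1" --pt "0 0 0.26 0 0 0 1" --pt "0 0 0.26 0 0 0 1"

```text
time_s: 6.68
eef_pos: [0.4996, -0.1334, 0.2811]
eef_rot: [0.0, 0.045, 0.999, 0.0]
force: [0.1, -0.1, -1.0]
opening: 0.004
```

```bash
python3 d.py -.068 -.156 -.003
```

```text
t 6.6833 pos [ 0.4996 -0.1334  0.2811] F [ 0.0562 -0.0615 -0.9923] tq [ 0.024  -0.0007 -0.049 ] op 0.003583559364847609
tip in store (x,y,z above top) [-0.0675 -0.1564 -0.0014]
tcp goal [ 0.4992 -0.1329  0.2795] move [0.0116 0.0114 0.0396] turn [0.0014 0.0014 0.0087]
```

D gives way without force at z = −1.4 mm, so D is the empty one. I'll push it down, sliding towards the axle as it tilts.

Request:
play_rows --pt "0 0 0.08 0 0 0 1" --pt "-0.03 0 0.16 0 0 0 1" --pt "-0.07 0 0.24 0 0 0 1" --pt "-0.12 0 0.32 0 0 0 1" --pt "-0.18 0 0.4 0 0 0 1" --pt "-0.24 0 0.48 0 0 0 1" --pt "-0.3 0 0.56 0 0 0 1" --pt "-0.3 0 0.56 0 0 0 1"

```text
time_s: 7.35
eef_pos: [0.5118, -0.135, 0.2579]
eef_rot: [-0.0, 0.046, 0.999, -0.0]
force: [0.2, 0.5, -0.4]
opening: -0.001
```

```bash
python3 d.py -.034 -.156 -.04;  python3 - <<'E'
from h import *
c=camera("scene");cv2.imwrite("pics/s3.png",cv2.resize(c["pixels"][90:250,200:400,::-1],None,fx=3,fy=3))
E
```

```text
t 7.35 pos [ 0.5118 -0.135   0.2579] F [ 0.208   0.5384 -0.3878] tq [ 0.0224 -0.0209 -0.021 ] op -0.0013673173465535233
tip in store (x,y,z above top) [-0.0553 -0.157  -0.0246]
tcp goal [ 0.533  -0.136   0.2425] move [-0.5314  0.0232  0.3838] turn [-0.0011 -0.004   0.0025]
```

View pics/s3.png

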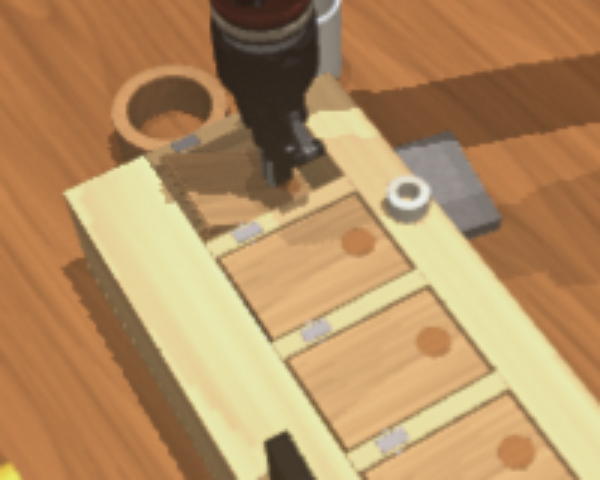

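Flap D is tilting: its inlay at about (290,185) has sunk under the fingers. The other flaps, the stickers and the cases have not moved. I'll keep going to the stop.

Request:
play_rows --pt "-0.05 0.02 0.07 0 0 0 1" --pt "-0.12 0.02 0.15 0 0 0 1" --pt "-0.2 0.02 0.22 0 0 0 1" --pt "-0.28 0.02 0.28 0 0 0 1" --pt "-0.36 0.02 0.33 0 0 0 1" --pt "-0.44 0.02 0.37 0 0 0 1" --pt "-0.5 0.02 0.4 0 0 0 1" --pt "-0.5 0.02 0.4 0 0 0 1"

```text
time_s: 8.07
eef_pos: [0.5319, -0.1356, 0.2423]
eef_rot: [-0.0, 0.046, 0.999, 0.0]
force: [-2.0, -0.5, 0.2]
opening: -0.006
```

```bash
python3 d.py -.032 -.156 -.042;  python3 - <<'E'
from h import *
c=camera("scene");cv2.imwrite("pics/s4.png",cv2.resize(c["pixels"][90:250,200:400,::-1],None,fx=3,fy=3))
E
```

```text
t 8.0667 pos [ 0.5319 -0.1356  0.2423] F [-2.0351 -0.4512  0.2191] tq [ 0.0541  0.4542 -0.0152] op -0.006126569649229235
tip in store (x,y,z above top) [-0.0352 -0.1556 -0.0402]
tcp goal [ 0.535  -0.1362  0.2405] move [-0.0794 -0.0078  0.0439] turn [ 0.0035 -0.0008  0.0066]
```

View pics/s4.png

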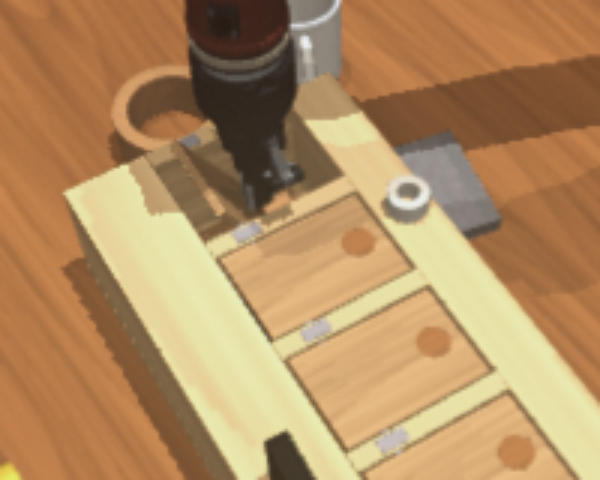

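Request:
play_rows --pt "-0.03 0 0 0 0 0 1" --pt "-0.06 0 0 0 0 0 1" --pt "-0.08 0 0 0 0 0 1" --pt "-0.1 0 0 0 0 0 1" --pt "-0.1 0 0 0 0 0 1"

```text
time_s: 8.53
eef_pos: [0.5348, -0.1361, 0.2426]
eef_rot: [-0.001, 0.046, 0.999, 0.0]
force: [-4.6, 0.1, 0.8]
opening: 0.0
```

```bash
python3 d.py -.032 -.156 -.042
```

```text
t 8.5333 pos [ 0.5348 -0.1361  0.2426] F [-4.6134  0.0791  0.7902] tq [0.1833 1.0249 0.0333] op 0.00037614480711681747
tip in store (x,y,z above top) [-0.0327 -0.1558 -0.0399]
tcp goal [ 0.535  -0.1362  0.2405] move [-0.006  -0.0031  0.0536] turn [ 0.0022 -0.0244  0.0027]
```

Request:
play_rows --pt "-0.03 0 0 0 0 0 1" --pt "-0.05 0 0 0 0 0 1" --pt "-0.08 0 0 0 0 0 1" --pt "-0.1 0 0 0 0 0 1" --pt "-0.1 0 0 0 0 0 1"

```text
time_s: 8.95
eef_pos: [0.5364, -0.1362, 0.2425]
eef_rot: [-0.005, 0.046, 0.999, 0.0]
force: [-10.0, 0.7, 6.5]
opening: 0.0
```

```bash
python3 d.py -.032 -.156 -.042
```

```text
t 8.95 pos [ 0.5364 -0.1362  0.2425] F [-9.9671  0.6781  6.5486] tq [ 0.4142  2.2507 -0.0608] op 0.00030449379229589076
tip in store (x,y,z above top) [-0.0325 -0.1558 -0.04  ]
tcp goal [ 0.535  -0.1362  0.2405] move [ 0.0342 -0.0024  0.0495] turn [ 0.0046 -0.1029 -0.0001]
```

The tip has stopped advancing and the force is up to 10 N, so it's at the stop. I'll give one small extra push, back off towards the robot, then lift.

Request:
play_rows --pt "-0.04 0 0.04 0 0 0 1" --pt "-0.05 0 0.05 0 0 0 1" --pt "-0.05 0 0.05 0 0 0 1"

```text
time_s: 9.2
eef_pos: [0.5372, -0.1363, 0.2421]
eef_rot: [-0.007, 0.046, 0.999, 0.001]
force: [-16.6, 2.7, 20.2]
opening: -0.0
```

```bash
python3 d.py -.045 -.156 -.04
```

```text
t 9.2 pos [ 0.5372 -0.1363  0.2421] F [-16.5501   2.7145  20.1912] tq [0.5658 3.4359 0.0296] op -0.000280465691293858
tip in store (x,y,z above top) [-0.0322 -0.1558 -0.0404]
tcp goal [ 0.5221 -0.135   0.2425] move [ 0.3804 -0.003  -0.0042] turn [ 0.0036 -0.1354 -0.0014]
```

Request:
play_rows --pt "0.2 0 0 0 0 0 1" --pt "0.4 0 0 0 0 0 1" --pt "0.45 0 -0.1 0 0 0 1" --pt "0.5 0 -0.5 0 0 0 1" --pt "0.5 0 -1.2 0 0 0 1" --pt "0.5 0 -2.0 0 0 0 1" --pt "0.5 0 -2.8 0 0 0 1" --pt "0.5 0 -3.6 0 0 0 1"

```text
time_s: 9.87
eef_pos: [0.5223, -0.135, 0.3869]
eef_rot: [0.002, 0.046, 0.999, -0.0]
force: [0.4, -0.4, -0.3]
opening: -0.002
```

Request:
play_rows --pt "0.3 0.5 -0.5 0 0 0 1" --pt "0.4 1 -1 0 0 0 1" --pt "0.5 1.8 -1.0 0 0 0 1" --pt "0.5 2.6 -1 0 0 0 1" --pt "0.5 3.4 -1 0 0 0 1" --pt "0.5 4.2 -1 0 0 0 1" --pt "0.5 5 -1 0 0 0 1" --pt "0.5 5 -1 0 0 0 1"

```text
time_s: 10.53
eef_pos: [0.5204, 0.0745, 0.4257]
eef_rot: [0.002, 0.039, 0.999, 0.004]
force: [0.6, 0.9, 0.4]
opening: -0.003
```

```bash
python3 d.py;  python3 - <<'E'
from h import *
c=camera("scene");cv2.imwrite("pics/s5.png",c["pixels"][:,:,::-1])
cv2.imwrite("pics/s5c.png",cv2.resize(c["pixels"][100:200,215:355,::-1],None,fx=5,fy=5,interpolation=cv2.INTER_CUBIC))
c=camera("top");cv2.imwrite("pics/t5.png",c["pixels"][:,:,::-1])
cv2.imwrite("pics/t5c.png",cv2.resize(c["pixels"][165:260,320:400,::-1],None,fx=6,fy=6,interpolation=cv2.INTER_CUBIC))
c=camera("wrist");cv2.imwrite("pics/w5.png",c["pixels"][:,:,::-1])
E
```

```text
t 10.5333 pos [0.5204 0.0745 0.4257] F [0.6139 0.8522 0.3995] tq [ 0.0816  0.0203 -0.0263] op -0.0032895301582756185
tip in store (x,y,z above top) [-0.0652  0.0539  0.1432]
```

View pics/s5.png

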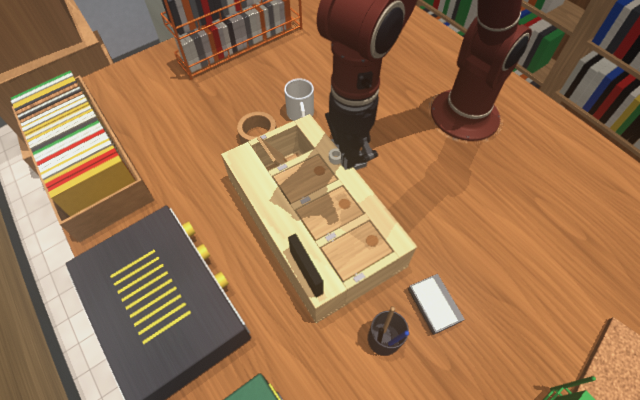

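View pics/s5c.png

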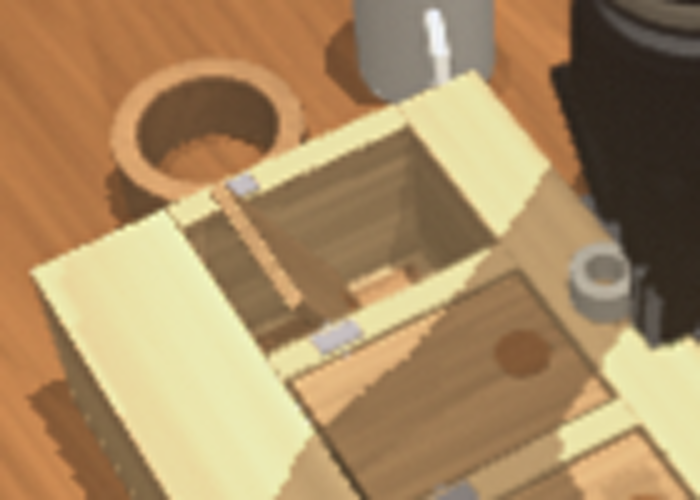

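View pics/t5c.png

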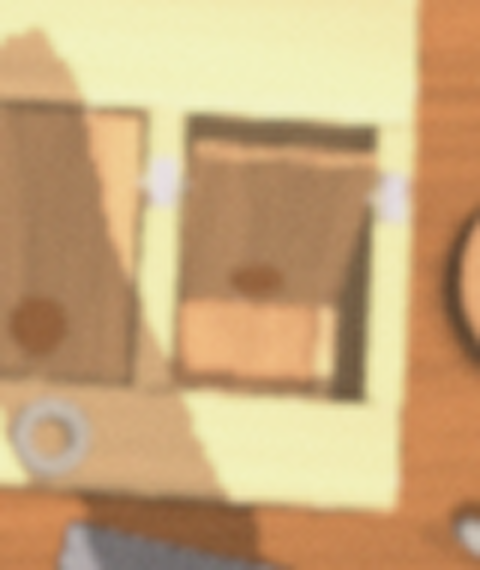

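View pics/t5.png

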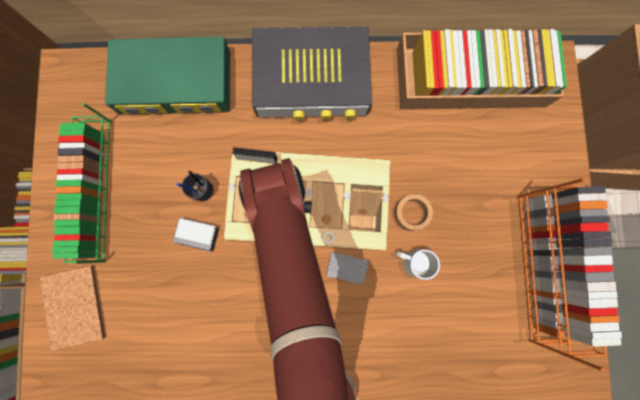

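Flap D stands open in both views, and the other objects look unmoved. I'll check the tilt numerically from the inlay (top crop (256,279)) and the top of the raised short end.

```bash
python3 - <<'E'
from h import *
t=camera("top");s=camera("scene")
th=math.radians(-5.26);ex=np.array([math.cos(th),math.sin(th),0]);ey=np.array([-ex[1],ex[0],0]);O=np.array([.5812,.0162,.1095])
def proj(c,P):
    K,D=cam(c);M=np.linalg.inv(np.array(c["pose"]));r=cv2.Rodrigues(M[:3,:3])[0]
    return cv2.projectPoints(np.array(P),r,M[:3,3],K,D)[0].reshape(-1,2)
for a in (.9,1.0,1.05,1.1):
    P=[]
    for l,y in ((68,0),(90,41),(90,-41),(-30,41),(-30,-41)):
        x=-l/1e3*math.cos(a)-.004*math.sin(a);z=-l/1e3*math.sin(a)-.004+.004*math.cos(a)
        P.append(O+ex*x+ey*(-.156+y/1e3)+np.array([0,0,z]))
    print(a,"top crop",((proj(t,P)+.4-[320,165])*6).round(0).tolist(),"scene crop",((proj(s,P)+.4-[215,100])*5).round(0).tolist())
E
```

```text
0.9 top crop [[257.0, 300.0], [165.0, 326.0], [336.0, 338.0], [195.0, 141.0], [380.0, 154.0]] scene crop [[377.0, 293.0], [443.0, 358.0], [363.0, 248.0], [293.0, 306.0], [211.0, 188.0]]
1.0 top crop [[257.0, 290.0], [165.0, 313.0], [335.0, 324.0], [195.0, 146.0], [380.0, 159.0]] scene crop [[368.0, 302.0], [431.0, 370.0], [352.0, 261.0], [298.0, 302.0], [216.0, 184.0]]
1.05 top crop [[256.0, 285.0], [165.0, 305.0], [335.0, 317.0], [195.0, 149.0], [380.0, 162.0]] scene crop [[364.0, 307.0], [425.0, 376.0], [346.0, 267.0], [300.0, 300.0], [218.0, 182.0]]
1.1 top crop [[256.0, 279.0], [165.0, 298.0], [334.0, 309.0], [195.0, 152.0], [380.0, 165.0]] scene crop [[359.0, 311.0], [418.0, 382.0], [340.0, 273.0], [303.0, 298.0], [221.0, 180.0]]
```

The tilt model at 1.1 rad puts the inlay at (256,279), exactly where I read it. The hand is clear and the force is near zero, so I'm handing in.

```bash
python3 -c "
from plant import job_done
print(job_done())"
```

```text
the job is handed in; nothing more can be done
None
```

The rightmost flap (D) was the one over the empty bin. I pushed it fully open, took the hand away and handed the job in at about 11 s.

- **Finding it:** I pressed each inlay in turn with the shut fingertips. Flaps A, B and C held firm at 20, 12 and 12 N without sinking, while D gave with no measurable force.
- **Opening it:** I pushed D down until the fingertips stopped moving and the force rose from 10 to about 26 N at the stop. Then I backed off towards the robot and lifted clear.
- **Tilt:** In the top view, the inlay sits at the pixel expected for 1.1 rad. The flap's edges, read less exactly, also fit about 1.05–1.1 rad.
- **Surroundings:** By eye in the final scene and top pictures, all the loose things look unmoved. The arm partly hides the stickers and the tape case on the store in the top view. The hand is about 14 cm above the store's top and the force reading is near zero. No check failed or disagreed.

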